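# Fit the stand post by tipping it into its bore, then latch it

### The arm

A 7-joint arm with a two-finger parallel gripper is mounted at the origin on the work surface. World frame = base frame: x ahead of the robot, y to its left, z up, the work surface at z = 0. Lengths are in mm, angles in rad, forces in N, time in s.
With the tool pointing down it reaches from about 400 to 925 mm from the base axis. Payload 4.1 kg.
Tool frame: the origin (TCP) lies at the very end of the fingers, on their centre line; the grasp point (between the pads) lies behind it (hold_point_z is the x of the grasp point in the tool frame, in mm); x points along the fingers, z is the direction in which the jaws open and shut, and the axes are right-handed (so a half turn about x gives the same grasp; the last joint's range is limited). The gripper opens to 85 mm and grips with 20 to 120 N. Pads are 22 mm wide; open, the fingers measure 114 mm over their backs; the gripper's body (76 mm by 85 mm) begins 54 mm behind the grasp point. The pads swing forward as they close: fully open they stand 13 mm farther back than shut.
Start: joints at [1.125, 0.398, 0.045, 1.537, -0.019, 1.207, -0.051], TCP at [220.966, -611.324, 231.347] pointing down, gripper open.
Joint ranges: [-2.82, 2.82], [-0.49, 2.23], [-1.37, 1.46], [0, 2.46], [-1.36, 4.5], [0.23, 2], [-2.94, 2.94]. Speed limits (rad/s): [2.57, 2.57, 3.14, 3.14, 3.14, 3.14, 3.14].

### API

Orientations are given as a unit quaternion [x, y, z, w].
In Python, from bench import * gives the robot as it stands. Calls block until the motion is done:
- goto(position, orientation): joint-space move of the TCP to a pose.
- move_straight(position, frame=None, max_speed=150, guard=None): straight line of the TCP; frame=None keeps the orientation; max_speed is the mean speed in mm/s. With guard (N) it stops when the force on the tool has changed by that much, and returns True; else False.
- move_j(angles): joint-space move.
- command_gripper(opening, squeeze=None): opening from 0.0 (shut) to 1.0 (fully open); squeeze is the grip in N (None keeps the last); returns when the fingers have stopped.
- sleep(seconds).
- solve_ik(position, orientation): joint angles nearest the present ones, or None.
- capture(name): name is "side" or "top"; returns (picture, depth): 420x560x3 uint8, red, green, blue; 420x560 float32, mm along the optical axis (not along the pixel's ray), 0 where there is no reading.
- camera_model(name): a dict with "camera_matrix" (3x3 intrinsics, pixels), "R" (3x3) and "t" (3): a world point X has camera coordinates R X + t. Camera axes: x right, y down, z forward; pixel columns grow to the right and rows downward; lengths in mm; the calibration is good to about 2 mm. A picture is of the moment at which its call begins. camera_model takes no time and is no camera call.
A pose or a line that the arm cannot do raises IKError and nothing moves.
- sign_off(): hands the job in, once; it reports no verdict.
Readings, each from a call of its own:
- read_time(): time.
- read_joint_pos(): joint angles.
- read_joint_vel(): joint speeds.
- read_tau(): joint torques, N m.
- read_tcp_pos(): TCP position.
- read_tool_rot(): TCP orientation.
- read_ft_force(): force on the tool from outside, world axes, zero at the start.
- read_ft_torque(): the same for the moment, N m.
- read_opening(): opening from 0.0 (shut) to 1.0 (fully open).
Only numpy, scipy, OpenCV 4.12 (cv2) and the standard library are available. Lean on these libraries where they do the work, as an engineer would, in place of code of your own. Each camera call takes 0.05 s, during which the arm holds its last target.

### The job

Set up the lab stand: take the thick steel post that has a collar out of the storage block and fit it, collar end down, in the bore of the metal stand base. The fit is tight, so lean the post about 10 to 20 degrees and drop the lower edge of its foot into the bore first, then straighten it upright and slide it fully home until the collar sits flat. Then slide the latch all the way over the collar to lock it and let go, leaving the other two rods and everything else on the bench undisturbed.

Things in the scene. Friction and masses are not known exactly. Their poses are not given: they have to be found in the camera images.
- post_mid (a point): Centre (half-way up, on the axis) of the collared steel post: round, 22 mm in diameter, 140 mm long, about 0.3 kg; its z axis runs along it to the top. A collar 42 mm wide, 6 mm thick sits 38 to 44 mm above the foot; foot edge chamfered 1.5 by 3 mm. Starts upright and loose, foot down, in one of the storage block's holes (which one varies). Grip it on the plain neck above the collar.
- post_foot (a point): Centre of the flat underside of the foot of the same post, 70 mm below post_mid along its axis; same axes.
- rack: Fixed white storage block, 90 mm (its x) by 230 mm (its y) by 40 mm high, origin under its centre. Three round holes 26 mm wide and 30 mm deep (floor 10 mm above the bench), 75 mm apart along its y. They hold the collared post and the two rods that must stay.
- socket (a point): Nominal centre of the bore's mouth, 45 mm above the bench; z up. The real bore (vertical, 23 mm wide, 40 mm deep, mouth chamfered 1 mm) is in the middle of a steel insert, 62 (x) by 94 (y) mm, clamped anywhere up to 14 mm to +y or -y of this point: not reported, so see or feel it. The base runs 195 mm to -y, 62 mm to +y. Home, the collar rests on the insert and the foot is 38 mm down.
- latch (a joint): Travel of the latch along the +y axis of socket: 0 = fully open, 0.085 m = fully closed (end stop). Stays where left; slides with about 2 N. Starts at 0 to 0.012. Its flat fork (28 mm slot, underside 8 mm above the insert) reaches 95 mm to +y of the grip; it passes 2 mm above the collar of a post that is home, one 2 to 14 mm short of home blocks it.
- latch_grip (a point): Centre of the latch's upright black grip, a block 26 mm (x) by 18 mm (y, the sliding direction), reaching 18 mm above this point, and 22 mm below to a 44 mm wide steel plate. The point lies 36 mm above the insert's top, 160 mm to -y of socket when the latch is open and 75 mm when closed. Same axes as socket.
- plain_rod: Loose plain steel rod, 22 mm in diameter, 140 mm long, no collar, origin at the centre of its underside; stands in another hole of the block and must stay there.
- thin_rod: Loose thinner steel rod, 16 mm in diameter, 110 mm long, with a 30 mm collar, origin at the centre of its underside; stands in the third hole and must stay there.
- tip_box: Bystander: closed box of pipette tips, 85 x 122 x 80 mm, origin under its centre.
- beaker: Bystander: open glass beaker, 72 mm wide, 85 mm high, origin under its centre.
- wash_bottle: Bystander: white bottle with a blue cap, 64 mm wide, 150 mm high, origin under its centre.
- reagent_jar: Bystander: amber glass jar, 72 mm wide, 110 mm high, origin under its centre.
- dish_stack: Bystander: two stacked culture dishes, 86 mm wide, 29 mm high, origin under its centre.
- pipette: Bystander: pipette lying flat, 230 mm long, 22 mm high, origin under it near its middle.
Things that resemble listed ones, but are neither listed nor needed, are in the scene too. Leave any blue or yellow look-alike of the thin_rod alone.

How it is judged:
By the outcome, as a careful person would: the job done as asked, in the order asked, and still so for the second after the job is handed in, with the robot touching nothing.
It also fails if it takes over 72 s, if anything falls off the work surface, if the arm or the gripper's body presses on something with over 40 N, if the wrist force passes 120 N, or if a joint passes its speed limit or range.

## Working session

There is one attempt and no reset: what is moved stays moved. The work goes in short steps, each a Python script; the robot and the scene stay as the last script left them, time stands still between calls to the robot, and variables do not carry over. Pictures are saved under pics/ and viewed, and the job is handed in when it is done.

```bash
ls; mkdir -p pics
python3 - <<'E'
from bench import *
import cv2,numpy as np
for n in("side","top"):
    p,d=capture(n); cv2.imwrite(f"pics/{n}0.png",p[:,:,::-1]); np.save(f"pics/{n}0.npy",d)
    m=camera_model(n);print(n,np.round(m["camera_matrix"],1).tolist(),np.round(m["R"],3).tolist(),np.round(m["t"],1))
print(read_time(),read_tool_rot(),read_opening())
import bench
print([x for x in dir(bench) if not x.startswith('__')])
try: print(hold_point_z)
except Exception as e: print(e)
E
```

```text
pics
side [[393.3, 0.0, 272.8], [0.0, 393.3, 211.7], [0.0, 0.0, 1.0]] [[-0.959, -0.285, -0.016], [-0.198, 0.704, -0.682], [0.205, -0.651, -0.731]] [527.6 148.5 821.4]
top [[390.8, 0.0, 276.8], [0.0, 390.8, 211.5], [0.0, 0.0, 1.0]] [[0.01, -1.0, -0.02], [-0.984, -0.006, -0.175], [0.175, 0.022, -0.984]] [ 58.6 573.5 795.9]
0.1 [ 0.4065121   0.57933021 -0.4058665   0.57827052] 1.0003869240575132
['IKError', 'camera_model', 'capture', 'command_gripper', 'goto', 'hold_point_z', 'move_j', 'move_straight', 'read_ft_force', 'read_ft_torque', 'read_joint_pos', 'read_joint_vel', 'read_opening', 'read_tau', 'read_tcp_pos', 'read_time', 'read_tool_rot', 'sign_off', 'sleep', 'solve_ik']
-18.700000000000003
```

View pics/side0.png

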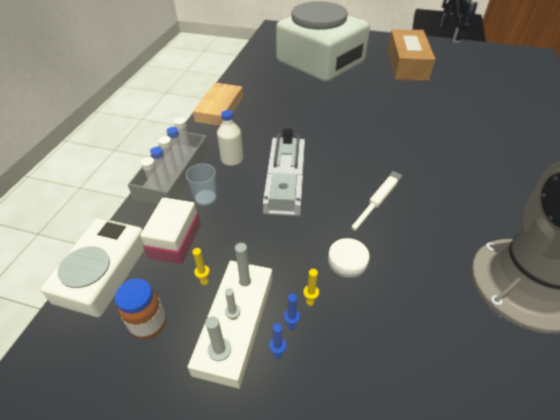

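View pics/top0.png

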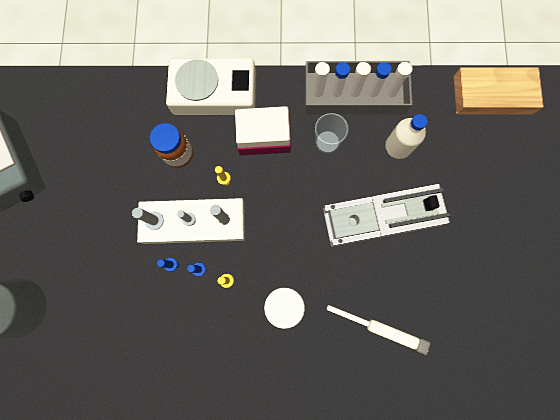

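```bash
cat > h.py <<'E'
import numpy as np,cv2
from bench import *
def deproj(n,u,v,z):
    m=camera_model(n);K=np.array(m["camera_matrix"]);R=np.array(m["R"]);t=np.array(m["t"])
    u,v,z=map(np.asarray,(u,v,z))
    c=np.stack([(u-K[0,2])/K[0,0]*z,(v-K[1,2])/K[1,1]*z,z],-1)
    return (c-t)@R
def proj(n,X):
    m=camera_model(n);c=np.asarray(X)@np.array(m["R"]).T+np.array(m["t"]);K=np.array(m["camera_matrix"])
    return np.stack([c[...,0]/c[...,2]*K[0,0]+K[0,2],c[...,1]/c[...,2]*K[1,1]+K[1,2]],-1)
def cloud(n,d):
    v,u=np.mgrid[:420,:560]; P=deproj(n,u,v,d.astype(float)); P[d<=0]=np.nan; return P
def crop(p,x0,y0,x1,y1,s,f):
    cv2.imwrite(f,cv2.resize(p[y0:y1,x0:x1],None,fx=s,fy=s,interpolation=cv2.INTER_CUBIC))
E
python3 - <<'E'
from h import *
s=cv2.imread("pics/side0.png");t=cv2.imread("pics/top0.png")
crop(s,190,230,290,390,3.5,"pics/c1.png");crop(t,125,190,255,250,6,"pics/c2.png");crop(t,315,175,460,255,5.5,"pics/c3.png");crop(s,250,120,320,220,5.5,"pics/c4.png")
for n in("side","top"):
    P=cloud(n,np.load(f"pics/{n}0.npy"))
    print(n,"table z",np.nanmedian(P[300:330,350:400,2] if n=="top" else P[300:340,380:420,2]))
    f=P.reshape(-1,3)
    # layers around rack/base
    if n=="top": regs=[(130,190,250,250),(318,180,455,250)]
    else: regs=[(190,255,275,385),(258,125,310,218)]
    for x0,y0,x1,y1 in regs:
        q=P[y0:y1,x0:x1].reshape(-1,3)
        h,e=np.histogram(q[:,2],np.arange(0,200,2.5)); print([(float(e[i]),int(h[i])) for i in range(len(h)) if h[i]>15])
E
```

```text
side table z 0.15503120876115678
[(0.0, 2295), (2.5, 162), (5.0, 49), (7.5, 59), (10.0, 58), (12.5, 55), (15.0, 52), (17.5, 59), (20.0, 60), (22.5, 60), (25.0, 56), (27.5, 56), (30.0, 63), (32.5, 53), (35.0, 122), (37.5, 1874), (40.0, 2107), (42.5, 167), (45.0, 35), (47.5, 24), (50.0, 66), (52.5, 285), (55.0, 82), (57.5, 29), (60.0, 27), (62.5, 26), (65.0, 34), (67.5, 30), (70.0, 26), (72.5, 37), (75.0, 28), (77.5, 28), (80.0, 30), (82.5, 31), (85.0, 31), (87.5, 37), (90.0, 23), (92.5, 39), (95.0, 36), (97.5, 31), (100.0, 29), (102.5, 33), (105.0, 34), (107.5, 30), (110.0, 34), (112.5, 27), (115.0, 22), (117.5, 49), (120.0, 49), (122.5, 21), (125.0, 17), (127.5, 23), (132.5, 25), (147.5, 83), (150.0, 59)]
[(0.0, 935), (2.5, 152), (5.0, 32), (7.5, 30), (10.0, 26), (12.5, 30), (15.0, 20), (17.5, 34), (20.0, 27), (22.5, 30), (25.0, 29), (27.5, 31), (30.0, 39), (32.5, 40), (35.0, 145), (37.5, 339), (40.0, 486), (42.5, 383), (45.0, 296), (52.5, 27), (55.0, 155), (57.5, 254), (60.0, 54), (95.0, 17), (97.5, 26)]
top table z 0.6508424287705667
[(0.0, 1315), (2.5, 204), (5.0, 20), (7.5, 27), (10.0, 18), (12.5, 22), (17.5, 21), (20.0, 16), (22.5, 19), (27.5, 21), (30.0, 23), (32.5, 29), (35.0, 130), (37.5, 1375), (40.0, 1670), (42.5, 225), (50.0, 31), (52.5, 142), (55.0, 86), (80.0, 16), (110.0, 16), (117.5, 24), (120.0, 34), (147.5, 88), (150.0, 96)]
[(0.0, 2261), (2.5, 386), (5.0, 79), (7.5, 21), (10.0, 22), (15.0, 19), (17.5, 16), (20.0, 16), (22.5, 19), (25.0, 28), (27.5, 25), (30.0, 25), (32.5, 37), (35.0, 188), (37.5, 664), (40.0, 1002), (42.5, 721), (45.0, 584), (47.5, 85), (50.0, 24), (52.5, 65), (55.0, 304), (57.5, 548), (60.0, 220), (95.0, 19), (97.5, 69), (100.0, 23)]
```

```bash
python3 - <<'E'
import cv2,numpy as np
a=[cv2.imread(f"pics/c{i}.png") for i in (2,)]
E
echo
```

```text
(no output)
```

View pics/c1.png

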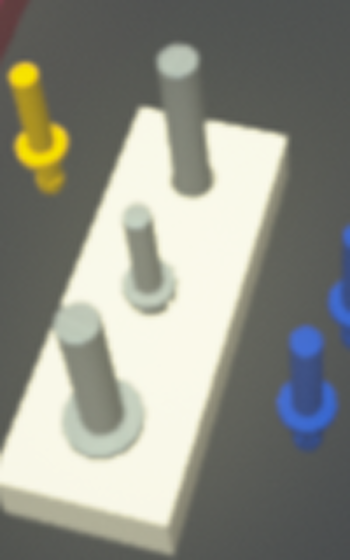

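View pics/c2.png

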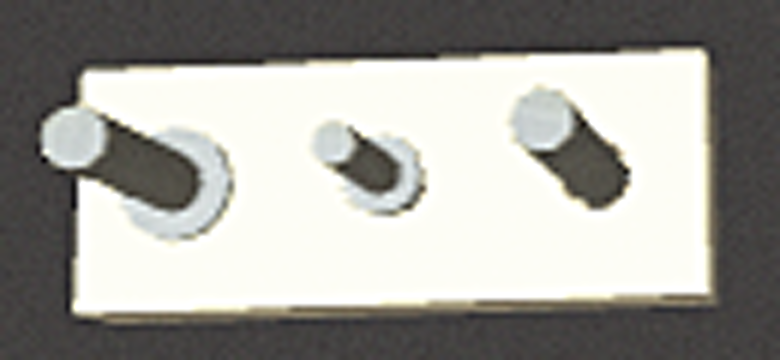

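View pics/c3.png

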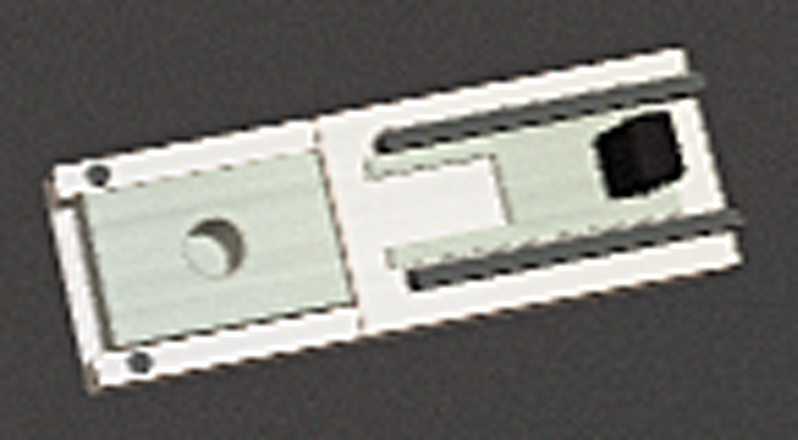

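View pics/c4.png

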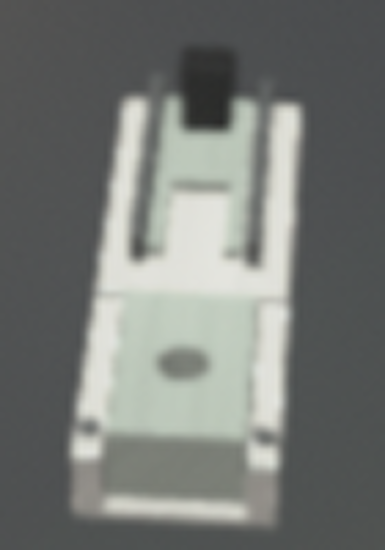

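Run:
```python
from h import *
def pl(n,u,v,z): # pixel ray with plane z
    a=deproj(n,u,v,1.0);b=deproj(n,u,v,1000.0);s=(z-a[2])/(b[2]-a[2]);return a+s*(b-a)
for n in("side","top"):
    d=np.load(f"pics/{n}0.npy");P=cloud(n,d);im=cv2.imread(f"pics/{n}0.png").astype(int)
    u0=(140,190,165,225) if n=="top" else (195,320,235,365)
    # post top disc
    def reg(box,zl,zh):
        x0,y0,x1,y1=box;q=P[y0:y1,x0:x1].reshape(-1,3);return q[(q[:,2]>zl)&(q[:,2]<zh)]
    for nm,box in [("post",(128,200,166,235) if n=="top" else (202,312,235,365)),("plain",(205,198,235,230) if n=="top" else (232,240,252,292))]:
        q=reg(box,143,158);m=(q.min(0)+q.max(0))/2;print(n,nm,"top",q.mean(0).round(1),m.round(1),len(q))
        if nm=="post":
            q=reg(box,49,58);c,r=cv2.minEnclosingCircle(q[:,:2].astype(np.float32));print("collar",np.round(c,1),round(r,1),len(q),q[:,2].mean().round(1))
    m=((P[:,:,2]>33)&(P[:,:,2]<44)).astype(np.uint8)
    x0,y0,x1,y1=(130,190,250,250) if n=="top" else (185,250,280,385)
    mm=np.zeros_like(m);mm[y0:y1,x0:x1]=m[y0:y1,x0:x1]
    q=P[mm>0];r=cv2.minAreaRect(q[:,:2].astype(np.float32));print("rack",np.round(r[0],1),np.round(r[1],1),round(r[2],2))
    x0,y0,x1,y1=(318,180,455,250) if n=="top" else (258,125,310,218)
    zz=P[y0:y1,x0:x1];q=zz[(zz[...,2]>30)&(zz[...,2]<49)]
    r=cv2.minAreaRect(q[:,:2].astype(np.float32));print("base",np.round(r[0],1),np.round(r[1],1),round(r[2],2))
    q=zz[(zz[...,2]>85)];print("grip top",q.mean(0).round(1),((q.min(0)+q.max(0))/2).round(1),len(q))
    # bore by depth
    bx=(345,209,364,231) if n=="top" else (272,178,294,194)
    x0,y0,x1,y1=bx
    print(np.round(P[y0:y1,x0:x1,2]).astype(int)[::2, ::1])
    g=im[y0:y1,x0:x1].sum(2)//3;print(g)
```

```text
side post top [548.5 331.5 149.5] [548.7 330.6 148.2] 157
collar [547.7 304.8] 46.1 334 53.9
side plain top [555.6 181.7 148.9] [556.3 179.9 147.8] 112
rack [551.6 254.4] [159.7 244.9] 20.52
base [ 569.6 -173.7] [ 90.1 255.7] 11.35
grip top [ 586.1 -253.9   94.8] [ 586.2 -257.2   93. ] 78
[[                  44                   44                   42
                    46                   44                   45
                    47                   48                   45
                    44                   45                   47
                    44                   43                   46
                    43                   43                   44
                    46                   46                   44
                    45]
 [                  46                   44                   44
                    44                   43                   43
                    42                   46                   43
                    44                   42                   45
                    42                   45                   43
      
[... 6603 characters left out ...]
 208 209 185 186 205 209 210 213 221 162  96 148 198 213 207 206
  205]
 [205 203 207 204 206 191 186 202 215 214 201 144 163 208 209 209 203 208
  210]
 [203 202 202 204 202 205 206 195 183 185 189 191 206 213 215 216 216 216
  217]
 [207 209 207 204 209 205 207 210 213 210 217 218 218 217 216 216 213 216
  214]
 [208 209 210 209 212 213 215 211 215 216 213 214 213 211 208 209 209 209
  211]
 [213 214 212 214 213 209 211 212 211 207 209 205 207 209 209 210 215 213
  212]
 [211 210 211 209 202 203 204 205 212 207 207 207 209 210 213 208 207 213
  215]
 [203 202 205 206 208 207 211 208 212 207 208 206 211 213 210 213 212 208
  209]]<stdin>:25: RuntimeWarning: invalid value encountered in cast
```

```bash
cat >> h.py <<'E'
from scipy.spatial.transform import Rotation as Ro
def pl(n,u,v,z):
    a=deproj(n,u,v,1.0);b=deproj(n,u,v,1000.0);s=(z-a[2])/(b[2]-a[2]);return a+s*(b-a)
def down(yaw,lean=0.,leandir=None):
    """jaw dir = yaw (rad) from world x; lean: tool's back end tips toward leandir (unit vec) by lean rad"""
    x=np.array([0,0,-1.]);z=np.array([np.cos(yaw),np.sin(yaw),0]);R=np.stack([x,np.cross(z,x),z],1)
    if lean: R=Ro.from_rotvec(np.cross([0,0,1.],leandir)*lean).as_matrix()@R
    return R
q=lambda R:Ro.from_matrix(R).as_quat()
E
python3 - <<'E'
from h import *
yaw0=np.radians(11.3)
by=np.array([-np.sin(yaw0),np.cos(yaw0),0]);bx=np.array([np.cos(yaw0),np.sin(yaw0),0])
for n in("side","top"):
    im=cv2.imread(f"pics/{n}0.png");g=cv2.cvtColor(im,cv2.COLOR_BGR2GRAY).astype(float)
    # rectify base top plane z=45 in base frame, 0.5mm/px, 
    o=np.array([557.6,-108.9,45])
    xs=np.arange(-50,50,.25);ys=np.arange(-80,70,.25)
    X=o+xs[None,:,None]*bx+ys[:,None,None]*by
    uv=proj(n,X).astype(np.float32)
    r=cv2.remap(im,uv[...,0],uv[...,1],cv2.INTER_CUBIC)
    cv2.imwrite(f"pics/rect_{n}.png",r[::-1])
R=Ro
for a in (0,90,180,-90):
  for p in [(550,331,95),(550,331,260),(557,-109,200)]:
    s=solve_ik(list(p),q(down(np.radians(a+(2.5 if p[1]>0 else 11.3)))));print(a,p,None if s is None else np.round(s,2))
E
python3 -c "
import cv2,numpy as np
a=cv2.imread('pics/rect_side.png');b=cv2.imread('pics/rect_top.png');cv2.imwrite('pics/rect.png',np.hstack([a,b])[:600])"
```

```text
0 (550, 331, 95) [ 0.02  0.67 -0.91  1.67  0.58  1.09 -1.02]
0 (550, 331, 260) [ 0.1   0.54 -1.04  1.5   0.47  1.37 -0.93]
0 (557, -109, 200) [ 0.56  0.31 -0.54  1.76  0.18  1.11  0.16]
90 (550, 331, 95) [ 0.06  0.7  -0.97  1.67  0.63  1.12  0.52]
90 (550, 331, 260) [ 0.16  0.59 -1.17  1.5   0.55  1.41  0.58]
90 (557, -109, 200) [ 0.67  0.34 -0.69  1.76  0.24  1.13  1.68]
180 (550, 331, 95) [ 0.15  0.8  -1.16  1.67  0.78  1.21  1.99]
180 (550, 331, 260) [ 0.15  0.59 -1.16  1.5   0.54  1.41  2.16]
180 (557, -109, 200) [ 0.21  0.28 -0.12  1.77  0.04  1.09 -2.86]
-90 (550, 331, 95) [ 0.02  0.66 -0.9   1.67  0.58  1.09 -2.58]
-90 (550, 331, 260) [ 0.13  0.57 -1.11  1.5   0.51  1.39 -2.53]
-90 (557, -109, 200) [ 0.4   0.29 -0.34  1.77  0.11  1.1  -1.35]
```

View pics/rect.png

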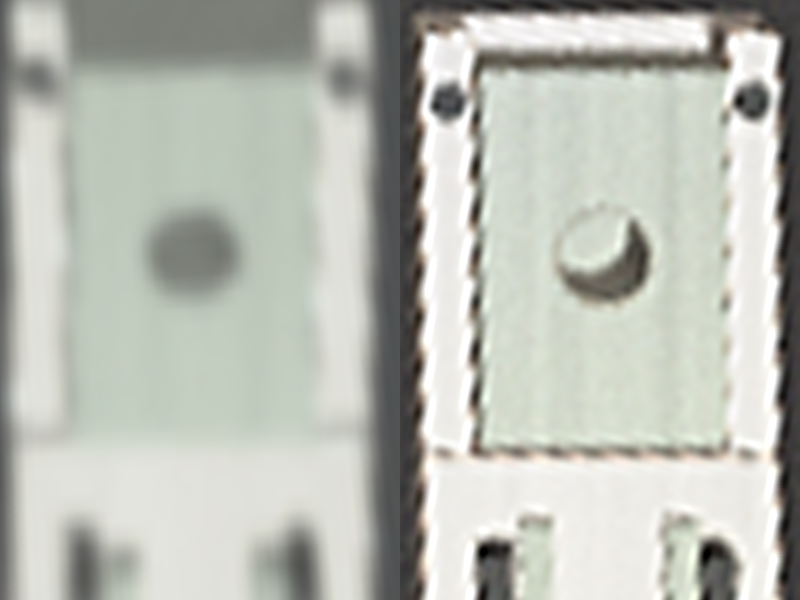

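Run:
```python
from h import *
R=down(np.radians(2.5))
goto([550,331,260],q(R)); print(read_time())
print(move_straight([550,331,93],max_speed=150,guard=8),read_tcp_pos(),read_time(),read_ft_force())
command_gripper(0.0,60); print(read_opening()*85,read_ft_force(),read_ft_torque(),read_time(),read_tcp_pos())
p,d=capture("side");cv2.imwrite("pics/s1.png",p[:,:,::-1]);crop(p[:,:,::-1],150,200,320,390,3,"pics/s1c.png")
```

```text
3.575
False [550.58762014 331.67932318  94.15611808] 4.8417 [-0.88570906 -0.16532439 -0.57500722]
20.66062668025144 [ 0.73083431 -1.52140564  2.15669993] [-0.04561251 -0.11379388  0.00237349] 5.45 [550.41700827 331.09647126  93.33229329]
```

View pics/s1c.png

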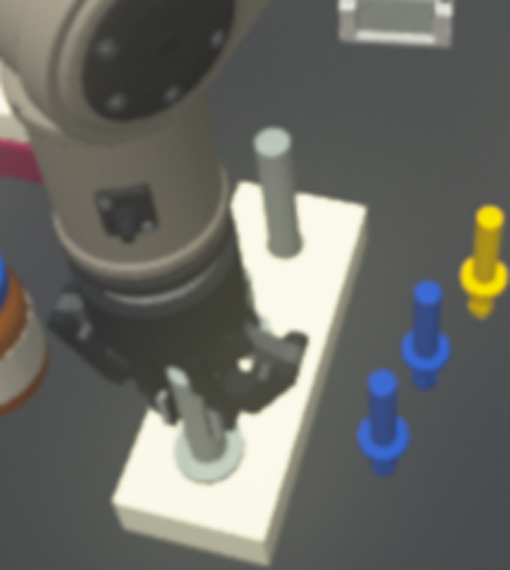

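Run:
```python
from h import *
print(move_straight([550,331,150],max_speed=100),read_tcp_pos(),read_ft_force(),read_ft_torque())
move_straight([550,331,255],max_speed=200)
print(read_tcp_pos(),read_opening()*85,read_time(),read_ft_force())
yw=np.radians(11.3);bx=np.array([np.cos(yw),np.sin(yw),0])
tgt=np.array([557.6,-108.9,0])-0.5*bx+6.4*np.array([-np.sin(yw),np.cos(yw),0]);print(tgt)
goto([tgt[0],tgt[1],200],q(down(yw)));print(read_tcp_pos(),read_time())
for n in("side","top"):
    p,d=capture(n);cv2.imwrite(f"pics/{n}2.png",p[:,:,::-1]);np.save(f"pics/{n}2.npy",d)
    print(n,proj(n,[tgt[0],tgt[1],119]),proj(n,[tgt[0],tgt[1],259]))
for s in(1,-1):
    for L in (15,):
        z=solve_ik([tgt[0]+s*30,tgt[1]+s*6,140],q(down(yw,np.radians(L),s*bx)));print(s,z)
print(read_joint_pos())
```

```text
False [549.69799931 330.59366281 149.80313633] [-0.0748435  -0.40632167 -4.05873868] [-0.00424545  0.00673034  0.00803227]
[549.45197134 330.18390503 253.48607744] 20.763778007616164 6.8917 [-0.27226408  0.21185666 -4.29710185]
[ 555.85563735 -102.72203926    0.        ]
[ 556.36198076 -100.79538473  200.37218131] 8.5
side [282.33892098 162.3958864 ] [282.45362852 109.98021489]
top [359.85886585 214.51875836] [376.10262465 200.08990013]
1 [ 0.67783202  0.703506   -0.95332552  1.55474442  0.55237072  1.45756557
 -0.17777699]
-1 [ 1.20128069  0.36159588 -1.18963274  2.07136404  0.41204745  0.70936736
 -0.00943472]
[ 0.9465761   0.46127366 -1.10211315  1.75960369  0.44043042  1.19553571
 -0.08018882]
```

View pics/side2.png

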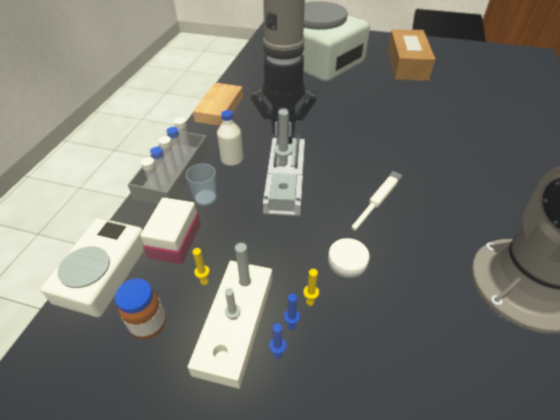

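View pics/top2.png

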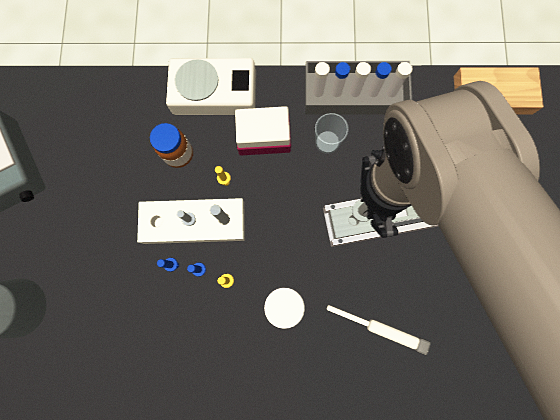

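```bash
cat >> h.py <<'E'
from scipy.optimize import least_squares
def fitpost(n,P,c,foot,cams=None,verbose=True):
    """fit axis line (r=11) to points near guess c(xy), foot z guess"""
    m=camera_model(n);cam=-np.array(m["R"]).T@np.array(m["t"])
    Q=P.reshape(-1,3);Q=Q[np.isfinite(Q[:,0])]
    h=Q[:,2]-foot;rr=np.hypot(Q[:,0]-c[0],Q[:,1]-c[1])
    s=(rr<18)&(((h>4)&(h<36))|((h>47)&(h<75)))
    Q=Q[s];z0=foot+45
    def f(p):
        a=np.array([p[2],p[3],1]);a=a/np.linalg.norm(a)
        v=Q-np.array([p[0],p[1],z0]);return np.linalg.norm(np.cross(v,a),axis=1)-11
    r=least_squares(f,[c[0],c[1],0,0],loss='soft_l1',f_scale=1.0)
    return r.x,len(Q),np.abs(r.fun).mean()
E
python3 - <<'E'
from h import *
sleep(0.3)
T=read_tcp_pos();print(T,read_tool_rot(),q(down(np.radians(11.3))),read_ft_force())
for n in("side","top"):
    p,d=capture(n);P=cloud(n,d);np.save(f"pics/{n}3.npy",d);cv2.imwrite(f"pics/{n}3.png",p[:,:,::-1])
    print(n,fitpost(n,P,T[:2],T[2]-83))
    Q=P.reshape(-1,3);s=np.hypot(Q[:,0]-T[0],Q[:,1]-T[1])<26
    hh,e=np.histogram(Q[s][:,2],np.arange(100,290,4));print(dict(zip(e.astype(int),hh)))
    h=Q[s];k=h[(h[:,2]>T[2]-83+41)&(h[:,2]<T[2]-83+48)];print("collar",len(k),(k.min(0)+k.max(0))/2,k.max(0)-k.min(0))
crop(cv2.imread("pics/side3.png"),240,60,330,220,3.7,"pics/s3c.png")
E
```

```text
[ 555.97078921 -102.37225204  200.06022341] [-0.06985358  0.70360604  0.06982666  0.70369259] [-0.06961563  0.70367156  0.06961563  0.70367156] [-0.05578851 -0.6774133  -3.63531153]
side (array([ 5.55112545e+02, -1.03633972e+02, -8.63177478e-03, -2.37854646e-03]), 173, np.float64(0.7709986506677486))
{np.int64(100): np.int64(0), np.int64(104): np.int64(0), np.int64(108): np.int64(0), np.int64(112): np.int64(0), np.int64(116): np.int64(7), np.int64(120): np.int64(13), np.int64(124): np.int64(15), np.int64(128): np.int64(8), np.int64(132): np.int64(16), np.int64(136): np.int64(12), np.int64(140): np.int64(13), np.int64(144): np.int64(5), np.int64(148): np.int64(0), np.int64(152): np.int64(6), np.int64(156): np.int64(43), np.int64(160): np.int64(89), np.int64(164): np.int64(15), np.int64(168): np.int64(10), np.int64(172): np.int64(17), np.int64(176): np.int64(12), np.int64(180): np.int64(12), np.int64(184): np.int64(12), np.int64(188): np.int64(14), np.int64(192): np.int64(14), np.int64(196): np.int64(13), np.int64(200): np.int64(21), np.int64(204): np.int64(30), np.int64(208): np.int64
[... 1482 characters left out ...]
00): np.int64(5), np.int64(204): np.int64(7), np.int64(208): np.int64(14), np.int64(212): np.int64(14), np.int64(216): np.int64(10), np.int64(220): np.int64(12), np.int64(224): np.int64(8), np.int64(228): np.int64(8), np.int64(232): np.int64(0), np.int64(236): np.int64(2), np.int64(240): np.int64(4), np.int64(244): np.int64(4), np.int64(248): np.int64(6), np.int64(252): np.int64(12), np.int64(256): np.int64(2), np.int64(260): np.int64(2), np.int64(264): np.int64(4), np.int64(268): np.int64(9), np.int64(272): np.int64(2), np.int64(276): np.int64(4), np.int64(280): np.int64(1), np.int64(284): np.int64(1)}
collar 157 [555.42610354 -96.60752107 161.41078238] [38.65839938 29.96599227  6.54537605]
```

View pics/s3c.png

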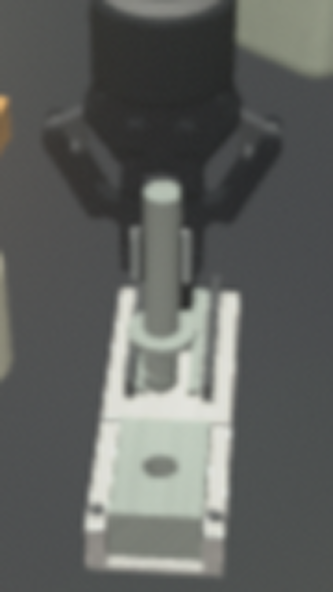

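```bash
cat >> h.py <<'E'
yw=np.radians(11.3);bx=np.array([np.cos(yw),np.sin(yw),0]);by=np.array([-np.sin(yw),np.cos(yw),0])
D=83.4
def footpose(bore,c,hf,L,D=D,cy=0):
    R=down(yw,np.radians(L),bx) if L else down(yw)
    f=np.array([bore[0],bore[1],45+hf])+c*bx+cy*by
    return f-D*R[:,0],q(R)
def footnow(bore,D=D):
    R=Ro.from_quat(read_tool_rot()).as_matrix();f=np.array(read_tcp_pos())+D*R[:,0]-np.array([bore[0],bore[1],45])
    return np.round([f@bx,f@by,f[2],np.degrees(np.arccos(-R[2,0]))],2)
E
python3 - <<'E'
from h import *
bore=[555.8,-102.6]
p,o=footpose(bore,-1,30,15);goto(list(p),o)
p,o=footpose(bore,-1,7,15);move_straight(list(p),max_speed=60,guard=10)
sleep(.3);print(footnow(bore),read_ft_force(),read_time())
p,d=capture("side");cv2.imwrite("pics/side4.png",p[:,:,::-1]);crop(p[:,:,::-1],250,120,320,220,6,"pics/s4c.png")
p,d=capture("top");cv2.imwrite("pics/top4.png",p[:,:,::-1]);crop(p[:,:,::-1],320,170,420,245,6,"pics/t4c.png")
E
```

```text
[-0.76  0.04  7.25 14.97] [-0.222602   -0.02745172 -4.14083055] 10.225
```

View pics/s4c.png

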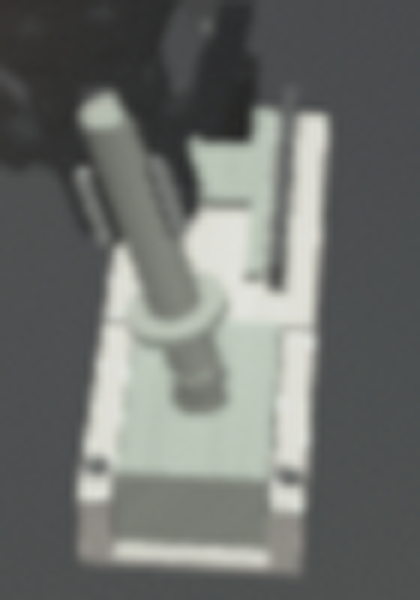

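View pics/t4c.png

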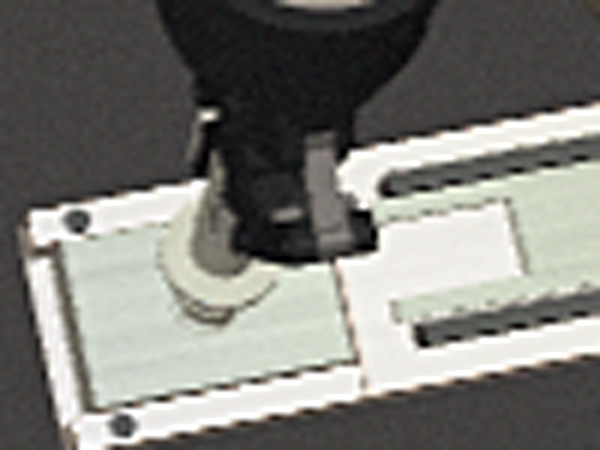

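Run:
```python
from h import *
bore=[555.8,-102.6]
b=read_ft_force()
p,o=footpose(bore,-1,-1.8,15);g=move_straight(list(p),max_speed=15,guard=6)
sleep(.2);print(g,footnow(bore),np.round(np.array(read_ft_force())-b,2),read_time())
p,d=capture("side");crop(p[:,:,::-1],250,120,320,220,6,"pics/s5c.png")
```

```text
False [-0.91  0.03 -1.71 14.99] [-0.84 -0.37 -0.78] 11.2583
```

View pics/s5c.png

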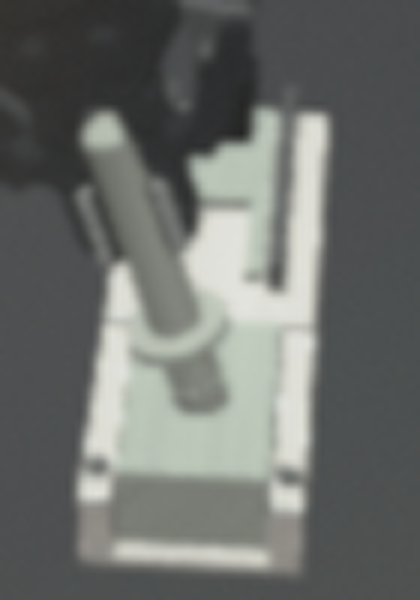

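Run:
```python
from h import *
bore=[555.8,-102.6]
for cy,c in ((4,-1),(-4,-1),(0,-1),(0,3),(0,-4)):
    b=np.array(read_ft_force())
    p,o=footpose(bore,c,-1.8,15,cy=cy);g=move_straight(list(p),max_speed=15,guard=4)
    print(cy,c,g,footnow(bore),np.round(np.array(read_ft_force())-b,2),read_time())
    p,o=footpose(bore,-1,-1.8,15);move_straight(list(p),max_speed=30);sleep(.1)
```

```text
4 -1 True [-1.24  0.43 -2.44 15.01] [ 1.18 -2.36  3.14] 11.625
-4 -1 False [-1.34 -3.23 -1.89 15.14] [-0.82  3.   -0.09] 12.3917
0 -1 False [-1.17 -0.54 -1.76 15.12] [0.21 0.15 0.99] 13.025
0 3 True [-0.16 -0.66 -2.85 15.5 ] [-0.03 -0.8   0.61] 13.725
0 -4 False [-4.3  -0.67 -1.36 15.54] [ 0.77 -1.01  0.51] 14.425
```

Run:
```python
from h import *
bore=[555.8,-102.6]
p,o=footpose(bore,-1,-1.8,15,cy=-.5);move_straight(list(p),frame=o,max_speed=30);sleep(.3)
print(footnow(bore),read_ft_force(),read_ft_torque())
p,d=capture("side");crop(p[:,:,::-1],250,120,320,220,6,"pics/s6c.png")
p,d=capture("top");crop(p[:,:,::-1],320,170,420,245,6,"pics/t6c.png")
```

```text
[-1.01 -0.39 -1.8  15.  ] [ 0.06292625 -0.06094815 -3.19834713] [ 0.15490714 -0.52267811  0.00254716]
```

View pics/s6c.png

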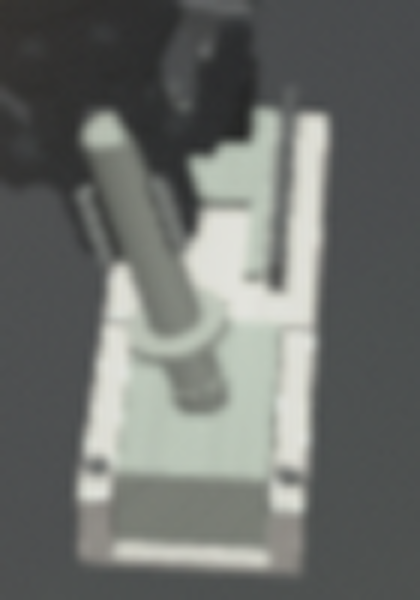

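View pics/t6c.png

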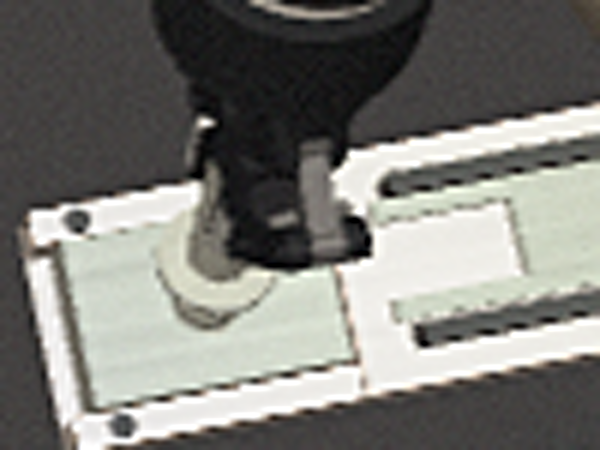

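Run:
```python
from h import *
bore=[555.8,-102.6]
b=np.array(read_ft_force())
for L,c,hf in ((12,-.9,-2),(9,-.7,-2.2),(6,-.5,-2.4),(3,-.2,-2.7),(0,0,-3)):
    p,o=footpose(bore,c,hf,L,cy=-.6);g=move_straight(list(p),frame=o,max_speed=25,guard=25)
    sleep(.1);print(L,g,footnow(bore),np.round(np.array(read_ft_force())-b,1),np.round(read_ft_torque(),2),read_time())
    if g:break
p,d=capture("side");crop(p[:,:,::-1],250,120,320,220,6,"pics/s7c.png")
```

```text
12 False [-0.56 -0.57 -1.93 12.  ] [ 0.1  0.1 -0.1] [ 0.07 -0.36  0.01] 15.8417
9 False [-0.18 -0.43 -2.17  9.  ] [-1.  -0.   0.2] [ 0.08 -0.27 -0.02] 16.2583
6 False [ 0.06 -0.4  -2.32  6.  ] [-0.2  0.4 -0.7] [ 0.07 -0.15  0.02] 16.675
3 False [ 0.3  -0.4  -2.58  3.01] [ 0.2 -0.1  0.2] [ 0.08 -0.12 -0.04] 17.0833
0 False [ 0.45 -0.4  -2.84  0.03] [-0.  -0.2 -0.6] [0.   0.   0.05] 17.5
```

View pics/s7c.png

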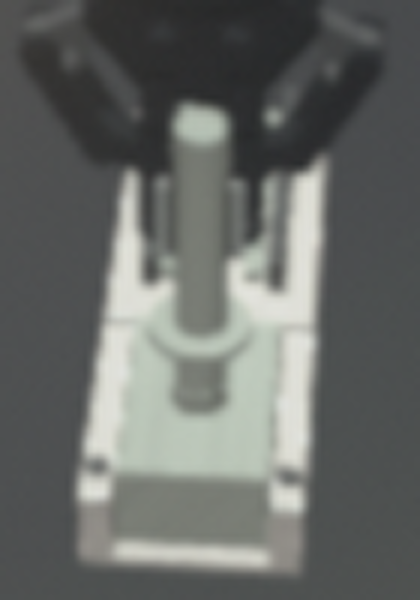

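Run:
```python
from h import *
bore=[555.8,-102.6]
b=np.array(read_ft_force())
for hf in (-5,-8,-12):
    p,o=footpose(bore,0.1,hf,0,cy=-.5);g=move_straight(list(p),frame=o,max_speed=20,guard=15)
    sleep(.15);print(hf,g,footnow(bore),np.round(np.array(read_ft_force())-b,1),np.round(read_ft_torque(),2),read_time())
    if g:break
```

```text
-5 False [ 0.19 -0.51 -5.06  0.  ] [ 0.1  0.3 -0. ] [-0.14 -0.1   0.06] 17.95
-8 False [ 0.06 -0.54 -8.04  0.01] [-0.6 -0.1 -1.2] [-0.19 -0.12 -0.02] 18.4
-12 False [ 5.000e-02 -5.900e-01 -1.203e+01  1.000e-02] [ 0.   0.1 -0.2] [-0.15 -0.22 -0.03] 18.9
```

Run:
```python
from h import *
bore=[555.8,-102.6]
b=np.array(read_ft_force())
for hf in (-22,-32,-36.5,-40):
    p,o=footpose(bore,0.05,hf,0,cy=-.55);g=move_straight(list(p),frame=o,max_speed=40 if hf>-36 else 12,guard=18)
    sleep(.15);print(hf,g,footnow(bore),np.round(np.array(read_ft_force())-b,1),np.round(read_ft_torque(),2),read_time())
    if g:break
p,d=capture("side");crop(p[:,:,::-1],250,120,320,220,6,"pics/s8c.png")
```

```text
-22 False [  0.07  -0.58 -22.04   0.  ] [ 1.4  0.1 -1.2] [-0.23 -0.37  0.01] 19.45
-32 False [  0.09  -0.59 -32.02   0.  ] [ 0.8 -0.  -0.8] [-0.23 -0.45  0.06] 20.0
-36.5 False [ 1.40e-01 -5.50e-01 -3.66e+01  1.00e-02] [ 0.3  0.2 -1.1] [-0.25 -0.6   0.05] 20.675
-40 True [  0.39  -0.8  -38.07   0.06] [-1.4  0.4  9.5] [ 0.07  0.34 -0.04] 21.1333
```

View pics/s8c.png

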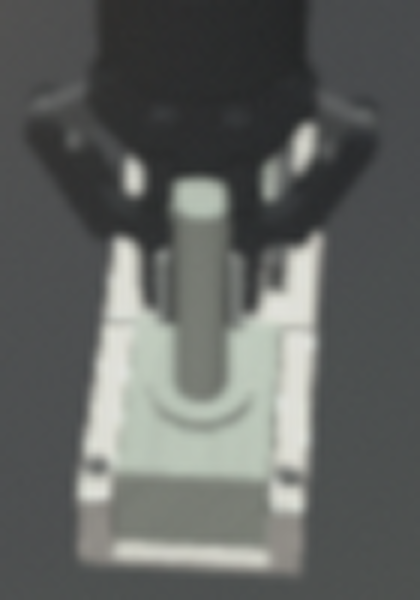

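Run:
```python
from h import *
p=np.array(read_tcp_pos())
command_gripper(0.7);print(read_ft_force(),read_opening())
move_straight([p[0],p[1],200],max_speed=150)
R=down(yw+np.pi/2)
t=np.array([555.8,-102.6,0])+0.4*bx-155*by
for a in(90,-90):
    s=solve_ik([t[0],t[1],66],q(down(yw+np.radians(a))));s2=solve_ik([t[0]+80*by[0],t[1]+80*by[1],66],q(down(yw+np.radians(a))));print(a,s,s2)
goto([t[0],t[1],180],q(R));sleep(.2);print(read_tcp_pos(),read_time(),t)
for n in("side","top"):
    im,d=capture(n);P=cloud(n,d);np.save(f"pics/{n}9.npy",d);cv2.imwrite(f"pics/{n}9.png",im[:,:,::-1])
    Q=P.reshape(-1,3);k=(np.hypot(Q[:,0]-555.8,Q[:,1]+102.6)<15)&(Q[:,2]>140)&(Q[:,2]<155);print(n,Q[k].mean(0),k.sum())
    k=(np.hypot(Q[:,0]-555.8,Q[:,1]+102.6)<24)&(Q[:,2]>46)&(Q[:,2]<58);print(n,np.median(Q[k][:,2]),k.sum())
    k=(np.hypot(Q[:,0]-t[0],Q[:,1]-t[1])<25)&(Q[:,2]>92)&(Q[:,2]<104);print(n,Q[k].mean(0),k.sum())
crop(cv2.imread("pics/side9.png"),240,100,330,220,5,"pics/s9c.png")
```

```text
[0.21514448 0.13305054 0.11665674] 0.7012864847138655
90 [ 1.1461914   0.91210768 -1.26142199  1.69363532  0.91631766  1.25144375
  1.43629135] [ 1.08798124  0.85822868 -1.27733635  1.79966915  0.88968971  1.20091495
  1.2986187 ]
-90 [ 0.78577174  0.60694707 -0.61324465  1.70279947  0.41116458  0.96369662
 -1.3557301 ] [ 0.71211431  0.54748068 -0.63881907  1.80850359  0.40130666  0.9182711
 -1.47878393]
[ 586.63799138 -253.98609683  180.1789421 ] 24.1667 [ 586.56389822 -254.51689362    0.        ]
side [ 554.12289844 -101.40099185  145.79408757] 63
side 50.71681188099635 135
side [ 586.57201731 -255.47007422   97.17096537] 56
top [ 556.17655995 -102.2380438   146.9728604 ] 106
top 50.60091251081633 196
top [ 582.18220535 -256.21980926   98.37418094] 71
```

View pics/s9c.png

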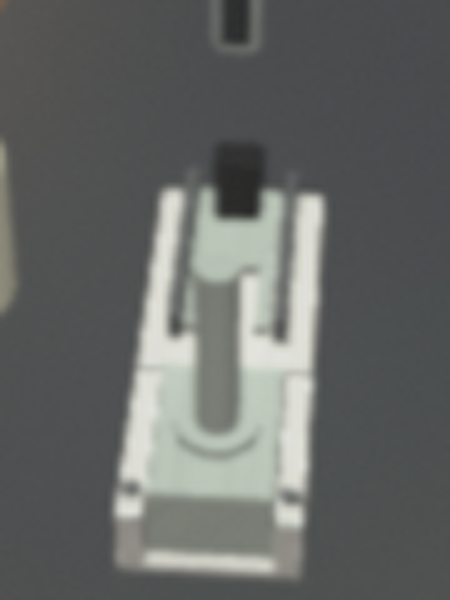

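View pics/top9.png

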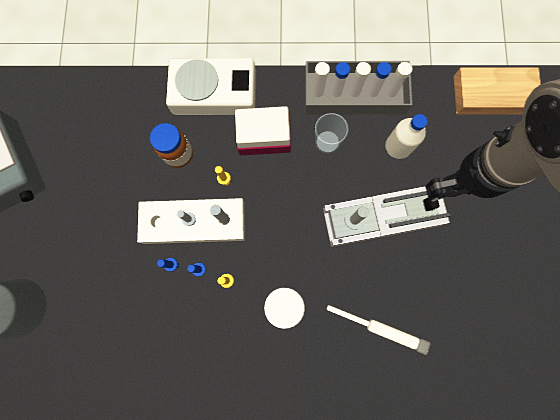

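Run:
```python
from h import *
R=down(yw);t=np.array([586.6,-255.0,0])
goto([t[0],t[1],150],q(R));sleep(.2)
b=np.array(read_ft_force())
print(move_straight([t[0],t[1],70],max_speed=80,guard=8),read_tcp_pos(),np.round(np.array(read_ft_force())-b,1))
command_gripper(0.0,40);print(read_opening()*85,np.round(np.array(read_ft_force())-b,1),read_time())
im,d=capture("side");crop(im[:,:,::-1],220,60,340,220,3.7,"pics/s10c.png")
```

```text
False [ 587.143048   -255.06505572   70.64631975] [-0.5 -0.9 -0.2]
25.179847015282753 [ 0.2 -0.9  3.2] 27.3
```

View pics/s10c.png

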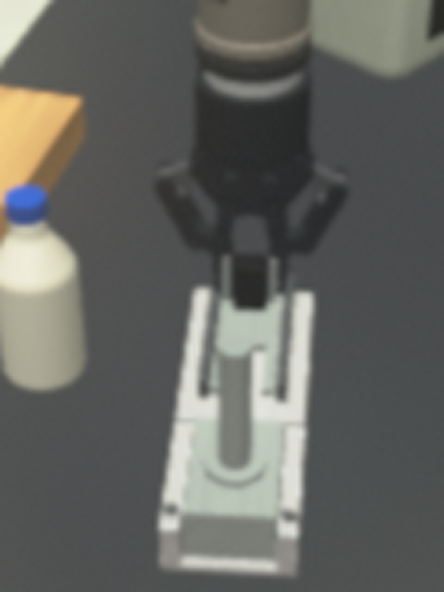

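Grip held (block between pads, 25 mm). Slide the latch towards the post.

Run:
```python
from h import *
s=np.array(read_tcp_pos());b=np.array(read_ft_force())
def go(dist,v,g):
    p=s+dist*by; r=move_straight(list(p),max_speed=v,guard=g);sleep(.1)
    c=np.array(read_tcp_pos())-s;print(dist,r,np.round([c@by,c@bx,c[2]],2),np.round(np.array(read_ft_force())-b,1),read_time(),read_opening()*85);return r
go(30,40,12) or go(60,40,12) or go(68,30,12) or go(95,15,12)
for n in("side","top"):
    im,d=capture(n);cv2.imwrite(f"pics/{n}11.png",im[:,:,::-1])
crop(cv2.imread("pics/side11.png"),220,80,340,220,4,"pics/s11c.png")
```

```text
30 False [3.115e+01 0.000e+00 1.000e-02] [-2.3  2.5  1.5] 28.35 25.16333949964822
60 False [ 6.102e+01 -1.000e-02 -0.000e+00] [-1.7  1.2  2.4] 29.35 25.392251107903274
68 False [ 6.83e+01 -2.00e-02 -2.00e-02] [-1.  -0.7  1.3] 29.8667 25.03511091497767
95 True [ 7.566e+01  0.000e+00 -2.000e-02] [-2.2  0.3  0.1] 30.925 25.169012443719822
```

View pics/s11c.png

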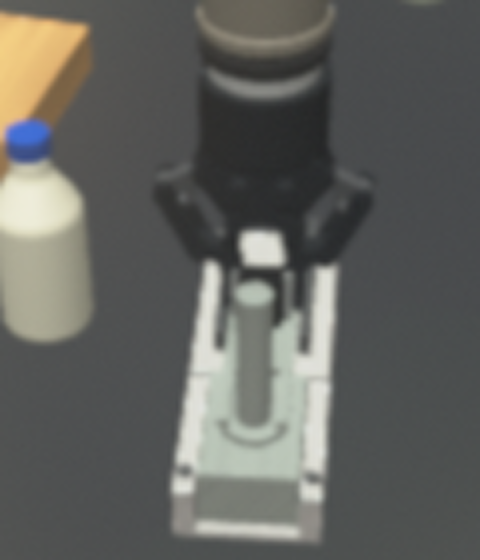

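Run:
```python
from h import *
s=np.array(read_tcp_pos());b=np.array(read_ft_force())
for dd in(3,6):
    r=move_straight(list(s+dd*by),max_speed=10,guard=25);c=np.array(read_tcp_pos())-s
    print(dd,r,np.round([c@by,c@bx],2),np.round(np.array(read_ft_force())-b,1),read_opening()*85)
    if r:break
move_straight(list(s),max_speed=10) if 0 else None
command_gripper(0.75);p=np.array(read_tcp_pos());print(read_ft_force())
move_straight([p[0],p[1],200],max_speed=120);print(read_time())
goto([450,-420,260],q(down(yw)));sleep(.2);print(read_time())
for n in("side","top"):
    im,d=capture(n);cv2.imwrite(f"pics/{n}12.png",im[:,:,::-1]);P=cloud(n,d);Q=P.reshape(-1,3)
    k=(np.hypot(Q[:,0]-572,Q[:,1]+182)<30)&(Q[:,2]>92)&(Q[:,2]<104);m=Q[k].mean(0);e=m-[555.8,-102.6,0];print(n,"grip",m,e@by,e@bx,k.sum())
    k=(np.hypot(Q[:,0]-555.8,Q[:,1]+102.6)<17)&(Q[:,2]>138)&(Q[:,2]<157);print(n,"post top",Q[k].mean(0),k.sum())
crop(cv2.imread("pics/side12.png"),240,110,330,220,5.4,"pics/s12c.png")
crop(cv2.imread("pics/top12.png"),315,175,460,255,5.5,"pics/t12c.png")
```

```text
3 False [0.05 0.02] [ 1.9 -7.  -1.9] 25.08416736120165
6 False [0.07 0.04] [  4.5 -11.5  -3.8] 24.926743709825967
[-0.17883301 -0.16601253 -0.40101086]
33.75
35.0333
side grip [ 569.90369644 -182.20980652   98.11075558] -80.83010817111403 -1.7689431610496846 53
side post top [ 553.96610904 -100.75366218  145.25766037] 68
top grip [ 572.50290924 -182.25166716   98.56776087] -81.38046305445839 0.77168057689717 116
top post top [ 556.08686227 -102.30228792  146.6634798 ] 105
```

View pics/s12c.png

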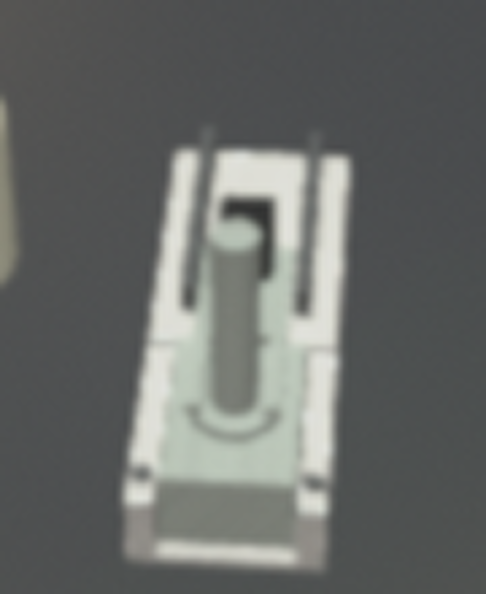

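View pics/t12c.png

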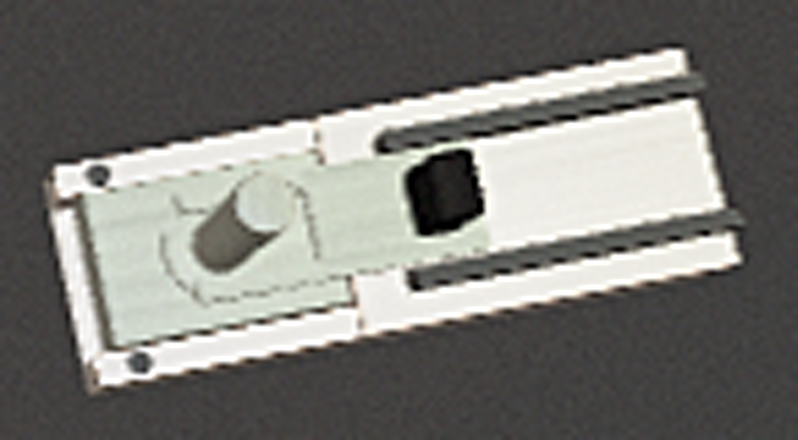

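View pics/top12.png

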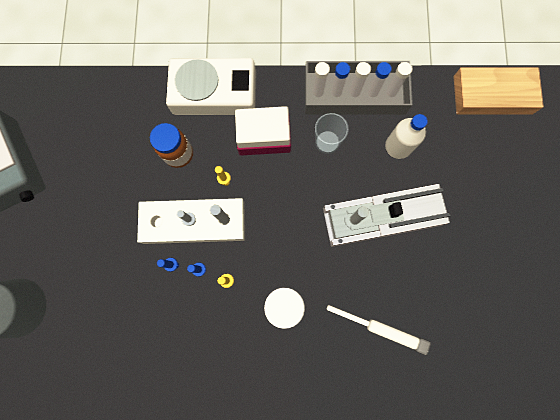

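Run:
```python
from bench import *
print(read_time(),read_opening());sign_off()
```

```text
35.1333 0.7493962396967334
the job is handed in; nothing more can be done
```

The collared post is fitted and locked in the stand base, and I handed the job in at 35 s of the 72 s allowed. I identified it as the thick rod with a wide collar in the block's +y end hole, at top-view pixel (147,215).

- **Fitting:** I leaned the post 15° and put the lower foot edge about 4 mm into the bore. I then straightened it with almost no force and slid it down until contact. It stopped at 38.1 mm against the 38 mm expected.
- **Collar:** Before the latch was closed, the cameras put the collar top at about 50.7 mm (51 expected). The post top read 145 to 147 mm (147 expected).
- **Latch:** It slid 75.7 mm to a hard stop, moving only 0.07 mm under a further 12 N or so of push. The last images show the fork over the collar and the grip about 81 mm behind the bore, which matches fully closed.
- **Rest of the bench:** The gripper is open and clear of everything. In the last top view the two rods and the other objects look unmoved.

**Checks that disagreed:** the two cameras differed by 1 to 3 mm, so I used the average. A side-to-side probe of the bore was inconclusive: the guard tripped on a small force one way, and about 3 N built up the other way without tripping it. The post still went in without resistance.

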